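Punch the drill spot on a bracket blank

TASK

Take the spring-loaded centre punch from its fork rest, set its tip inside the scribed circle on the L-shaped bracket blank that lies on the steel bench block, and press it straight down until its spring snaps. Then hang the punch back in the fork rest by its collar. Do not shift the blank, do not punch it anywhere else, and leave the other parts on the bench alone.

Things in the scene. Friction and masses are not known exactly. Their poses are not given: they have to be found in the camera images.
- punch: steel automatic centre punch, 135 mm long, about 0.2 kg; origin at the tip, z up along the tool. From the tip: sliding nose (10 mm across, 0 to 25 mm), lower barrel (16 mm, to 62), flat collar (36 mm, 62 to 68), round knurled grip (18 mm, to 126), 19 mm end cap (to 135). Starts hanging upright by its collar in the fork rest, tip 18 mm above the table; grip it above the collar, any yaw
- collar (a point): centre of the underside of the punch's collar, 62 mm above the tip on its axis
- tip (a point): the point of the punch's nose (4 mm flat), on the punch's axis; moves up into the barrel as the nose is pressed in
- nose (a joint): how far the nose is pressed into the barrel, m: 0 out, 0.0125 hard stop. A hidden spring resists: 2 N at first, rising to a peak of about 12 N at 3 to 6 mm, then it snaps: the resistance falls away to about 6 N at 10 mm and 2 to 4 N at the stop. Counts as snapped beyond 0.010. The spring pushes the nose out again when the punch is lifted
- blank: loose L-shaped bracket blank, bare steel 8 mm thick, 0.37 kg, flat on the bench block, any yaw. In its frame (origin on the underside, z up) the long leg spans x -55 to 55, y -40 to 0 mm with two drilled 11 mm holes at (-35, -20) and (35, -20); the short leg spans x -55 to -15, y 0 to 40 mm and bears the mark
- mark (a point): centre of the scribed cross (28 mm lines) and circle (14 mm over all) on the blank's top face, at (-35, 20, 8) mm in the blank's frame, 38 mm above the table; not a hole
- block: fixed dark steel bench block 140 x 140 x 30 mm under the blank, origin at the centre of its underside
- rest: fixed fork rest: base 100 x 80 x 8 mm, a post at its back and on it a flat two-pronged steel fork 10 mm thick, top face 80 mm above the table. Origin on the table below the seat, x points from the prongs' open ends to the post. The gap between the prongs is 22 mm wide, 28 mm deep (x -15 to 13 mm), open above, below and at -x; prongs 17 mm wide
- seat (a point): point on the level of the fork's top face, in the middle of the gap, where the centre of the collar's underside hangs; 80 mm above the table
- flat_bar: bystander: loose straight steel bar 130 x 30 x 8 mm with two holes, lying on the table between block and rest; origin at the centre of its underside
- bolt: bystander: loose steel bolt 48 mm tall standing on its 26 mm head; origin at the centre of its underside
- bearing: bystander: loose steel bearing ring 52 mm across, 15 mm high; origin at the centre of its underside
- tee_blank: bystander: loose T-shaped steel blank, 120 mm by 90 mm, 8 mm thick, no marks, on the table; origin under the middle of its bar
- dish: bystander: loose pale dish 100 mm across, 30 mm high; origin at the centre of its underside
- screwdriver: bystander: loose screwdriver about 200 mm long, on the table
- note_pad: bystander: loose note pad 75 x 75 x 12 mm; origin at the centre of its underside

How it is judged:
On the way, in this order (a step that is already met when the one before it is completed fails the run):
1. the punch, upright within 8 degrees, its tip on the blank inside the scribed circle (within 7 mm of its centre), is pressed until the spring snaps (value of joint nose above 0.01 m and distance between tip and mark below 0.007 m and angle between punch's own z axis and vertical below 0.14 rad and contact force between punch and blank above 0.5 N), for 0.05 s.
2. the punch is lifted off the blank and its nose springs out (value of joint nose below 0.003 m and distance between tip and mark above 0.02 m), for 0.1 s.
At the end, for the whole second after the job is handed in: The punch hangs still and upright (within 7 degrees) by its collar in the fork rest (collar centre within 15 mm of the seat, its underside within 4 mm of the fork's top face), and the blank still lies flat on the block with its mark within 10 mm of where it was (horizontal distance between collar and seat below 0.015 m and z of collar in the frame of seat between -0.004 and 0.004 m and angle between punch's own z axis and vertical below 0.12 rad and linear speed of punch below 0.02 m/s and contact force between punch and rest above 0.5 N and distance of mark from where it was at the start of the episode below 0.01 m and z of mark in the frame of block above 0.035 m and angle between blank's own z axis and vertical below 0.05 rad); the robot touches nothing.
It fails at once if the punch is snapped anywhere but in the scribed circle (more than 8 mm from its centre) (value of joint nose above 0.01 m and distance between tip and mark above 0.008 m).
It fails at once if the blank is shifted by more than 15 mm (distance of mark from where it was at the start of the episode above 0.015 m).
It fails at once if the punch is dropped or laid over (tilted more than 60 degrees) (angle between punch's own z axis and vertical above 1.05 rad).
It fails at once if another part on the bench is moved by more than 25 mm (distance of any of flat_bar, bolt, bearing, tee_blank, dish, screwdriver, note_pad from where it was at the start of the episode above 0.025 m).
It also fails if it takes over 54 s, if anything falls off the work surface, if the arm or the gripper's body presses on something with over 40 N, if the wrist force passes 120 N, or if a joint passes its speed limit or range.

ROBOT

A 7-joint arm with a two-finger parallel gripper is mounted at the origin on the work surface. World frame = base frame: x ahead of the robot, y to its left, z up, the work surface at z = 0. Lengths are in m, angles in rad, forces in N, time in s.
With the tool pointing down it reaches from about 0.4 to 0.9 m from the base axis. Payload 5.6 kg.
Tool frame: the origin (TCP) lies at the very end of the fingers, on their centre line; the grasp point (between the pads) lies 19 mm behind it (grip_depth is the distance from the TCP to the grasp point, in m); z points along the fingers, x is the direction in which the jaws open and shut, and the axes are right-handed (so a half turn about z gives the same grasp; the last joint's range is limited). The gripper opens to 92 mm and grips with 3 to 60 N. Pads are 20 mm wide; open, the fingers measure 128 mm over their backs; the gripper's body (75 mm by 189 mm) begins 69 mm behind the grasp point.
Start: joints at [-1.318, 0.468, -0.012, 1.603, 0.006, 1.071, -0.056], TCP at [0.19, 0.622, 0.215] pointing down, gripper open.
Joint ranges: [-2.53, 2.53], [-0.31, 2.02], [-1.57, 1.55], [0.28, 2.44], [-1.29, 4.43], [0.15, 1.84], [-2.92, 2.92]. Speed limits (rad/s): [2.57, 2.57, 3.14, 3.14, 3.14, 3.14, 3.14].

INTERFACE

Orientations are given as [roll, pitch, yaw] about the fixed x, y, z axes, in that order (R = Rz(yaw) Ry(pitch) Rx(roll)).
In Python, from rig import * gives the robot as it stands.
- The arm moves only by the tool step_arm, never from a script. Its argument "plan" is a list of rows, each a list of 2 entries, a list of its own where there are three numbers: the shift along the world's x, y, z in m, then the turn about the world's z in rad. A call has 1 to 20 rows; each row shifts and turns the commanded pose from where the row before left it; what a row does not reach is not made up. A row lasts 1/12 s, in which the tool goes at most 41.7 mm and 7.16 degrees, less where a joint would pass 70% of its speed; a pose out of reach is approached as far as the arm can. A call is refused whole if a number of a shift passes 0.0417 or a number of a turn 0.125, either way. A call with a gripper value outside its range is refused whole. "fingers" is the opening, from -1 (shut) to 1 (fully open), so that 0 is half open, set as the call begins (left out, the last holds). The fingers move at their own pace and stop on an object; the grip force is fixed at half the most. Time passes only in rows, so rows that do not move let the fingers close. It gives the time, the measured TCP pose, the force and the opening at its end, in the units of the state.
- get_obs(): the state, without advancing time (a new reading comes with each control period).
- capture(name): name is "scene" or "side" or "wrist"; returns the picture (384x512x3 uint8, blue, green, red); there is no depth.
- calibration(name): a dict with "fx", "fy", "cx", "cy" (pixels), "position" and "attitude" of the camera in the world. Camera axes: x right, y up, looking along -z (the intrinsics and any distortion apply to the point x, -y, -z); pixel columns grow to the right and rows downward; lengths in m; the calibration is good to about 2 mm. A picture is of the moment at which its call begins: read the wrist's pose just before it. calibration takes no time and is no camera call; for the wrist camera it gives the pose at the moment of the call.
- sign_off(): hands the job in, once; it reports no verdict.
The state is a dict: "clock": time; "qpos": joint angles; "joint_vel": joint speeds; "tau": joint torques, N m; "ee_pos": TCP position; "tcp_rot": TCP orientation; "contact_force": force on the tool from outside, world axes, zero at the start; "ft_torque": the same for the moment, N m; "finger_gap": finger opening in m.
Only numpy, scipy, OpenCV 4.12 (cv2) and the standard library are available. Lean on these libraries where they do the work, as an engineer would, in place of code of your own. Each camera call takes 0.05 s, during which the arm holds its last target.

## Working session

There is one attempt and no reset: what is moved stays moved. The work goes in short steps, Python scripts to look and compute and a tool call to move; the robot and the scene stay as the last step left them, time stands still between calls to the robot, and variables do not carry over. Pictures are saved under pics/ and viewed, and the job is handed in when it is done.

Besides the shell and the picture viewer there is one more tool, called after "Request:" as name(argument=value, ...) on one line, values as JSON. step_arm: Moves the arm, as the interface text tells. Its arguments: {"type":"object","properties":{"plan":{"type":"array","items":{"type":"array"}},"fingers":{"type":"number"}},"required":["plan"]}

```bash
mkdir -p pics; ls; cat > h.py <<'E'
from rig import *
import numpy as np, cv2
from scipy.spatial.transform import Rotation as Ro
def cam(c):
    a=np.array(c["attitude"],float)
    R=a if a.shape==(3,3) else (Ro.from_euler('xyz',a).as_matrix() if a.size==3 else None)
    return R,np.array(c["position"],float)
def ray(c,u,v):
    R,p=cam(c)
    K=np.array([[c['fx'],0,c['cx']],[0,c['fy'],c['cy']],[0,0,1]],float)
    d=np.array(c.get('distortion',np.zeros(5)),float)
    q=cv2.undistortPoints(np.array([[[u,v]]],float),K,d)[0,0]
    return p,R@np.array([q[0],-q[1],-1])
def onz(c,u,v,z):
    p,d=ray(c,u,v); return p+d*(z-p[2])/d[2]
E
python3 - <<'E'
from h import *
print(get_obs())
for n in("scene","side","wrist"):
    print(n,calibration(n)); cv2.imwrite(f"pics/{n}0.png",capture(n))
E
```

```text
pics
{'clock': 0.0, 'qpos': array([-1.31801307,  0.46836965, -0.01160371,  1.60362223,  0.00601402,
        1.07141017, -0.05629989]), 'joint_vel': array([-0.00097192, -0.00141037, -0.00074483,  0.00226695, -0.00021365,
       -0.0001191 , -0.0012228 ]), 'tau': array([-1.91241293e-04, -5.20569527e+01, -1.29021597e-02, -2.43754560e+01,
       -5.67447371e-02,  1.71852065e-02,  1.56184337e-04]), 'ee_pos': array([0.1893674 , 0.62118837, 0.21364583]), 'tcp_rot': array([3.14145660e+00, 1.76990503e-03, 1.27495661e+00]), 'contact_force': array([ 0.30319087, -0.60878175, -0.36012569]), 'ft_torque': array([-0.04784446, -0.0200669 , -0.01076298]), 'finger_gap': 0.0920134524115481}
scene {'fx': 390.44770930877127, 'fy': 390.44770930877127, 'cx': 254.10973255355046, 'cy': 198.11564257951676, 'position': array([ 1.19801258, -0.75342816,  0.7602069 ]), 'attitude': array([0.93899975, 0.02369057, 0.6742281 ])}
side {'fx': 412.25827623773466, 'fy': 412.25827623773466, 'cx': 251.41060498540645, 'cy': 194.32622899136743, 'position': array([ 0.34232907, -0.81618862,  0.76946476]), 'attitude': array([ 0.89321437, -0.01221351, -0.28945354])}
wrist {'fx': 283.79891066236985, 'fy': 283.79891066236985, 'cx': 251.18102218426944, 'cy': 190.2248468870486, 'position': array([0.11195035, 0.64500544, 0.38236065]), 'attitude': array([-2.90620296e-01,  6.68516011e-04,  1.27533519e+00])}
```

View pics/scene0.png

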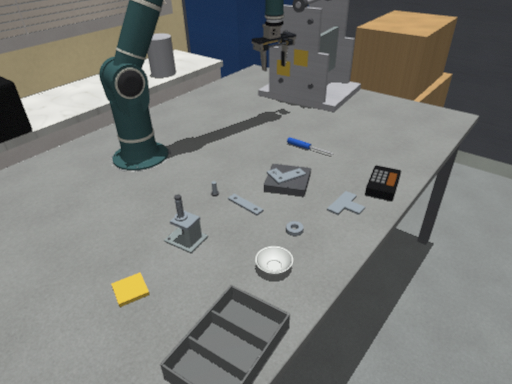

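View pics/side0.png

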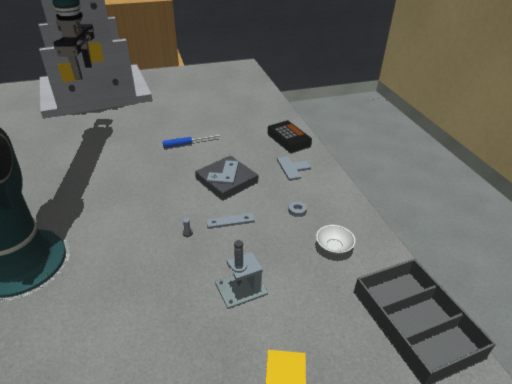

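View pics/wrist0.png

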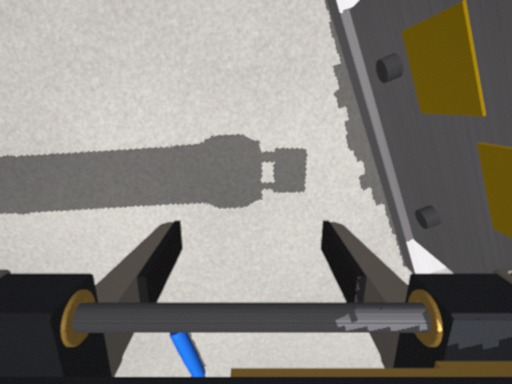

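The overview shows the punch in its rest (scene ~(180,205), side ~(239,255)) and the blank on the block (scene ~(288,177), side ~(225,172)). I'll zoom in and measure those spots.

```bash
python3 - <<'E'
from h import *
a=cv2.imread("pics/scene0.png");b=cv2.imread("pics/side0.png")
f=lambda im,x,y,w,h,s:cv2.resize(im[y:y+h,x:x+w],None,fx=s,fy=s,interpolation=cv2.INTER_CUBIC)
o=np.vstack([np.hstack([f(a,155,185,66,50,6),f(b,205,230,66,70,6)[:300]]),np.hstack([f(a,255,155,66,50,6),f(b,192,148,66,50,6)])])
cv2.imwrite("pics/z0.png",o)
cv2.imwrite("pics/z1.png",f(b,205,230,66,80,7))
E
```

```text
(no output)
```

View pics/z0.png

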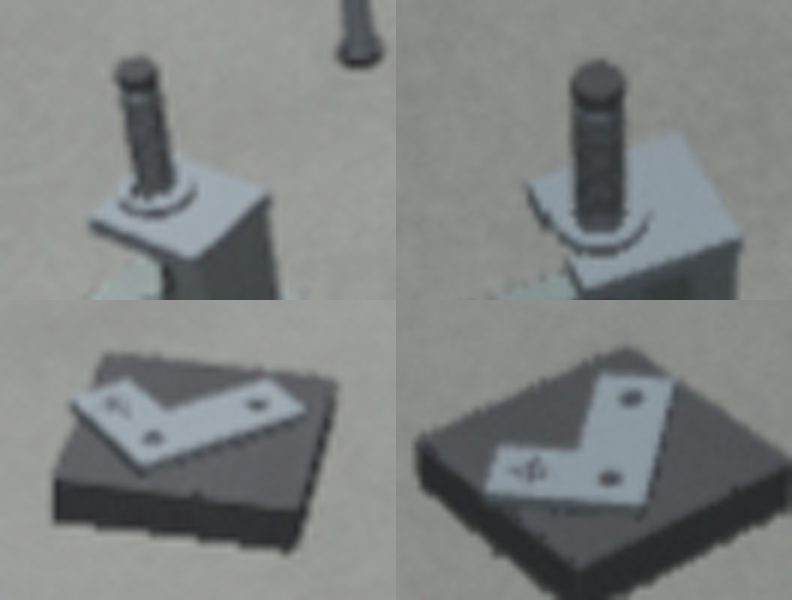

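View pics/z1.png

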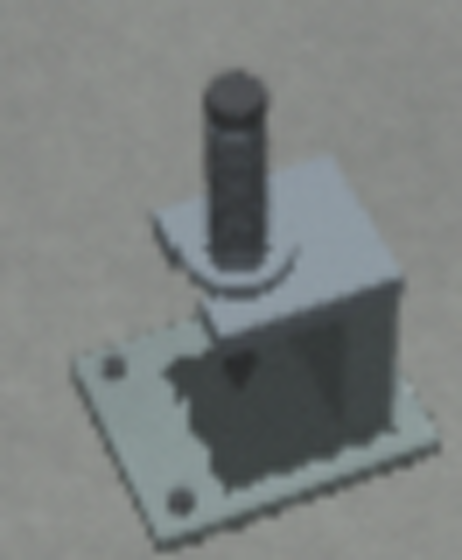

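```bash
python3 - <<'E'
from h import *
a=calibration("scene");b=calibration("side")
C=lambda o,x,y,s=6:((x+.5)/s-.5+o[0],(y+.5)/s-.5+o[1])
S=(155,185);D=(205,230);S2=(255,155);D2=(192,148)
def both(n,o1,p,o2,q,z):
    print(n,onz(a,*C(o1,*p),z)[:2].round(4),onz(b,*C(o2,*q),z)[:2].round(4))
both("punchtop",S,(136,67),D,(202,77),.153)
both("mark",S2,(119,105),D2,(135,170),.038)
both("hole1",S2,(152,138),D2,(214,178),.038)
both("hole2",S2,(258,105),D2,(235,98),.038)
# rest base/fork corners
for n,p in dict(backleft=(332,155),backright=(402,278),frontR=(217,338),frontL=(153,213)).items(): print(n,onz(b,*C(D,*p,7),.08)[:2].round(4))
for n,p in dict(L=(72,365),F=(160,550),R=(440,440)).items(): print("base",n,onz(b,*C(D,*p,7),.008 if n=='L' else .0)[:2].round(4))
both("bolt",S,(360,0),D,(0,0),.048)
for n,p in dict(bar=(231,221),bolt=(187,222)).items(): print(n,onz(b,*p,.008 if n=='bar' else .048))
E
```

```text
punchtop [ 0.497 -0.229] [ 0.4963 -0.2297]
mark [0.5298 0.1672] [0.5279 0.167 ]
hole1 [0.565  0.1504] [0.5642 0.1498]
hole2 [0.5936 0.2144] [0.5916 0.2147]
backleft [ 0.5368 -0.1973]
backright [ 0.5429 -0.2531]
frontR [ 0.4815 -0.2602]
frontL [ 0.4749 -0.2057]
base L [ 0.4467 -0.1999]
base F [ 0.4584 -0.2733]
base R [ 0.5571 -0.2571]
bolt [ 0.4274 -0.0224] [ 0.4527 -0.0631]
bar [ 0.53472931 -0.00787993  0.008     ]
bolt [ 0.41498286 -0.02321405  0.048     ]
```

Request:
step_arm(plan=[[[0.021, -0.028, 0], -0.0625], [[0.021, -0.028, 0], -0.0625], [[0.021, -0.028, 0], -0.0625], [[0.021, -0.028, 0], -0.0625], [[0.021, -0.028, 0], -0.0625], [[0.021, -0.028, 0], -0.0625], [[0.021, -0.028, 0], -0.0625], [[0.021, -0.028, 0], -0.0625], [[0.021, -0.028, 0], -0.0625], [[0.021, -0.028, 0], -0.0625], [[0.021, -0.028, 0], -0.0625], [[0.021, -0.028, 0], -0.0625], [[0.021, -0.028, 0], -0.0625], [[0.021, -0.028, 0], -0.0625], [[0.021, -0.028, 0], -0.0625], [[0.021, -0.028, 0], -0.0625], [[0, 0, 0], 0], [[0, 0, 0], 0]])

```text
clock: 1.65
ee_pos: [0.5263, 0.1716, 0.2144]
tcp_rot: [3.141, 0.0, 0.271]
contact_force: [-0.0, 0.3, -0.3]
finger_gap: 0.0919
```

```bash
python3 - <<'E'
from h import *
o=get_obs();print(o['clock'],o['qpos'].round(2),o['ee_pos'].round(4),o['tcp_rot'].round(4))
c=calibration("wrist");print(c)
import json;json.dump({k:np.asarray(v).tolist() for k,v in c.items()},open('w1.json','w'))
cv2.imwrite("pics/w1.png",capture("wrist"))
E
```

```text
1.65 [-0.7   0.31  0.39  1.86 -0.14  0.99  0.03] [0.5263 0.1716 0.2144] [3.1408e+00 3.0000e-04 2.7070e-01]
{'fx': 283.79891066236985, 'fy': 283.79891066236985, 'cx': 251.18102218426944, 'cy': 190.2248468870486, 'position': array([0.50481839, 0.24977492, 0.38294068]), 'attitude': array([-2.90703798e-01,  4.15869969e-05,  2.71101870e-01])}
```

View pics/w1.png

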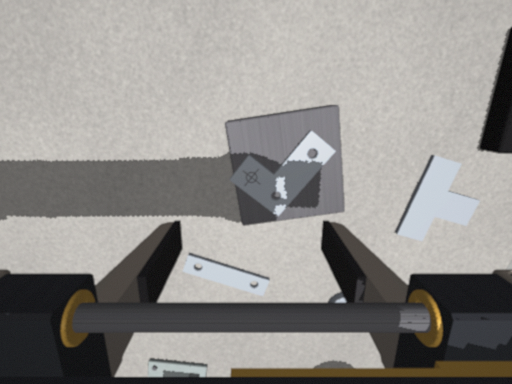

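```bash
python3 - <<'E'
from h import *
import json
c=json.load(open('w1.json'))
im=cv2.imread("pics/w1.png")
cv2.imwrite("pics/w1z.png",cv2.resize(im[140:220,215:335],None,fx=6,fy=6,interpolation=cv2.INTER_CUBIC))
print(onz(c,252,177,.038),onz(c,312.5,153.5,.038),onz(c,277,196,.038))
E
```

```text
[0.52880259 0.16725669 0.038     ] [0.59206051 0.21550715 0.038     ] [0.56625364 0.15175357 0.038     ]
```

View pics/w1z.png

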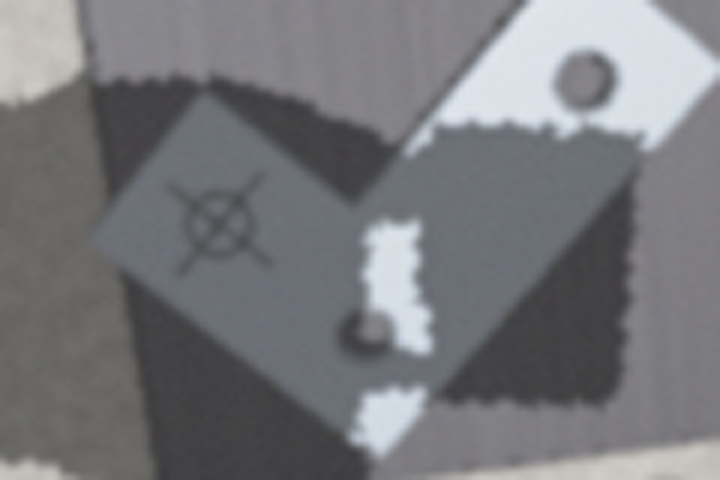

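The mark appears at (251.4,177) in the wrist view, which gives about (0.5286, 0.167). All three cameras agree within 1 mm. Next, over to the punch.

Request:
step_arm(plan=[[[-0.0025, -0.0334, 0], 0], [[-0.0025, -0.0334, 0], 0], [[-0.0025, -0.0334, 0], 0], [[-0.0025, -0.0334, 0], 0], [[-0.0025, -0.0334, 0], 0], [[-0.0025, -0.0334, 0], 0], [[-0.0025, -0.0334, 0], 0], [[-0.0025, -0.0334, 0], 0], [[-0.0025, -0.0334, 0], 0], [[-0.0025, -0.0334, 0], 0], [[-0.0025, -0.0334, 0], 0], [[-0.0025, -0.0334, 0], 0], [[0, 0, 0], 0], [[0, 0, 0], 0], [[0, 0, 0], 0]])

```text
clock: 2.95
ee_pos: [0.4959, -0.2248, 0.2142]
tcp_rot: [-3.14, 0.0, 0.278]
contact_force: [0.2, 0.7, 0.2]
finger_gap: 0.0919
```

```bash
python3 - <<'E'
from h import *
import json
o=get_obs();print(o['clock'],o['qpos'].round(2),o['ee_pos'].round(4),o['tcp_rot'].round(4))
c=calibration("wrist")
json.dump({k:np.asarray(v).tolist() for k,v in c.items()},open('w2.json','w'))
cv2.imwrite("pics/w2.png",capture("wrist"))
E
```

```text
2.95 [-0.11  0.31  0.58  1.89 -0.21  0.99  0.84] [ 0.4959 -0.2248  0.2142] [-3.1401e+00  2.0000e-04  2.7760e-01]
```

View pics/w2.png

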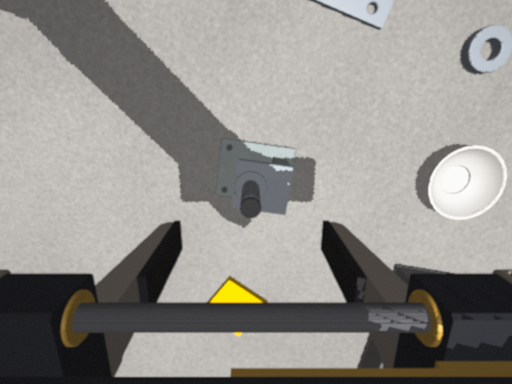

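```bash
python3 - <<'E'
from h import *
import json
c=json.load(open('w2.json'))
im=cv2.imread("pics/w2.png")
cv2.imwrite("pics/w2z.png",cv2.resize(im[130:230,205:305],None,fx=6,fy=6,interpolation=cv2.INTER_CUBIC))
print(onz(c,250,208,.153)[:2],onz(c,250,208,.153)[:2]-get_obs()['ee_pos'][:2],get_obs()['ee_pos'])
E
```

```text
[ 0.49608351 -0.22840079] [ 1.79477162e-05 -3.92085690e-03] [ 0.49606557 -0.22447993  0.21426457]
```

View pics/w2z.png

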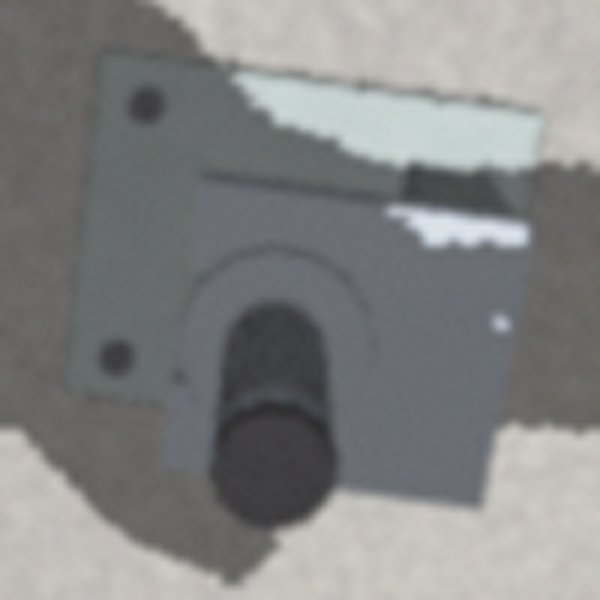

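Request:
step_arm(plan=[[[0.0005, -0.0042, 0], 0], [[0, 0, -0.02], 0], [[0, 0, -0.02], 0], [[0, 0, -0.02], 0], [[0, 0, -0.02], 0], [[0, 0, -0.02], 0], [[0, 0, -0.012], 0], [[0, 0, -0.012], 0], [[0, 0, 0], 0], [[0, 0, 0], 0], [[0, 0, 0], 0], [[0, 0, 0], 0]])

```text
clock: 4.0
ee_pos: [0.4968, -0.2315, 0.0916]
tcp_rot: [3.141, -0.002, 0.275]
contact_force: [0.6, 1.0, 0.5]
finger_gap: 0.0915
```

Request:
step_arm(plan=[[[0, 0.002, -0.001], 0], [[0, 0, 0], 0], [[0, 0, 0], 0], [[0, 0, 0], 0]])

```text
clock: 4.33
ee_pos: [0.4962, -0.2292, 0.0898]
tcp_rot: [3.141, -0.0, 0.275]
contact_force: [-0.1, -0.8, 0.4]
finger_gap: 0.0919
```

Request:
step_arm(plan=[[[0, 0, 0], 0], [[0, 0, 0], 0], [[0, 0, 0], 0], [[0, 0, 0], 0], [[0, 0, 0], 0], [[0, 0, 0], 0], [[0, 0, 0], 0], [[0, 0, 0], 0], [[0, 0, 0], 0], [[0, 0, 0], 0], [[0, 0, 0], 0], [[0, 0, 0], 0]], fingers=-1)

```text
clock: 5.33
ee_pos: [0.496, -0.2292, 0.0896]
tcp_rot: [3.142, -0.0, 0.275]
contact_force: [-0.4, 0.6, 0.7]
finger_gap: 0.0179
```

Request:
step_arm(plan=[[[0, 0, 0.005], 0], [[0, 0, 0.01], 0], [[0, 0, 0.015], 0], [[0, 0, 0.02], 0], [[0, 0, 0.02], 0], [[0, 0, 0.02], 0], [[0, 0, 0.01], 0], [[0, 0, 0], 0], [[0, 0, 0], 0], [[0, 0, 0], 0]])

```text
clock: 6.17
ee_pos: [0.4954, -0.2287, 0.1887]
tcp_rot: [-3.141, 0.001, 0.275]
contact_force: [-0.6, -0.4, -1.7]
finger_gap: 0.0176
```

```bash
python3 - <<'E'
from h import *
o=get_obs();print(o['clock'],o['ee_pos'].round(4),o['contact_force'])
a=capture("scene");b=capture("side")
f=lambda im,x,y,w,h,s:cv2.resize(im[y:y+h,x:x+w],None,fx=s,fy=s,interpolation=cv2.INTER_CUBIC)
cv2.imwrite("pics/z3.png",np.hstack([f(a,140,140,80,110,5),f(b,200,180,80,110,5)]))
E
```

```text
6.1667 [ 0.4954 -0.2287  0.1887] [-0.63787435 -0.42562374 -1.68505091]
```

View pics/z3.png

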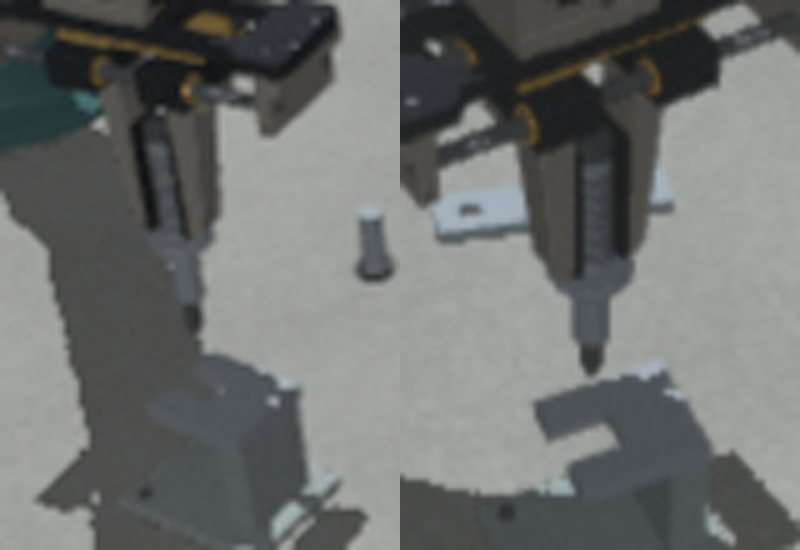

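```bash
python3 - <<'E'
from h import *
a=calibration("scene");b=calibration("side")
print(onz(a,194/5+139.6,331/5+139.6,.117),onz(b,191/5+199.6,372/5+179.6,.117))
p,d=ray(a,194/5+139.6,331/5+139.6);q,e=ray(b,191/5+199.6,372/5+179.6)
s=np.linalg.lstsq(np.c_[d,-e],q-p,rcond=None)[0];print(p+s[0]*d,q+s[1]*e)
E
```

```text
[ 0.49337047 -0.22822168  0.117     ] [ 0.49529282 -0.22850551  0.117     ]
[ 0.49498092 -0.22942203  0.11847004] [ 0.49499527 -0.22964872  0.11826922]
```

Request:
step_arm(plan=[[[0.0012, 0.014, 0], 0], [[0.0024, 0.0283, 0], 0], [[0.0024, 0.0283, 0], 0], [[0.0024, 0.0283, 0], 0], [[0.0024, 0.0283, 0], 0], [[0.0024, 0.0283, 0], 0], [[0.0024, 0.0283, 0], 0], [[0.0024, 0.0283, 0], 0], [[0.0024, 0.0283, 0], 0], [[0.0024, 0.0283, 0], 0], [[0.0024, 0.0283, 0], 0], [[0.0024, 0.0283, 0], 0], [[0.0024, 0.0283, 0], 0], [[0.0024, 0.0283, 0], 0], [[0.0008, 0.0138, 0], 0], [[0, 0, 0], 0], [[0, 0, 0], 0], [[0, 0, 0], 0], [[0, 0, 0], 0]])

```text
clock: 7.85
ee_pos: [0.5293, 0.1642, 0.1895]
tcp_rot: [3.141, 0.001, 0.272]
contact_force: [0.1, 0.3, -1.7]
finger_gap: 0.0177
```

Descend until the tip is about 15 mm above the blank (TCP ≈ 0.125), correcting xy on the way, then look.

Request:
step_arm(plan=[[[-0.0008, 0.0028, -0.01], 0], [[0, 0, -0.02], 0], [[0, 0, -0.02], 0], [[0, 0, -0.01], 0], [[0, 0, -0.005], 0], [[0, 0, 0], 0], [[0, 0, 0], 0], [[0, 0, 0], 0], [[0, 0, 0], 0]])

```text
clock: 8.6
ee_pos: [0.5291, 0.1694, 0.1255]
tcp_rot: [-3.141, -0.002, 0.275]
contact_force: [0.6, -0.0, -2.1]
finger_gap: 0.0179
```

```bash
python3 - <<'E'
from h import *
o=get_obs();print(o['clock'],o['ee_pos'].round(4),o['contact_force'])
a=capture("scene");b=capture("side")
f=lambda im,x,y,w,h,s:cv2.resize(im[y:y+h,x:x+w],None,fx=s,fy=s,interpolation=cv2.INTER_CUBIC)
cv2.imwrite("pics/z4.png",np.hstack([f(a,250,140,50,50,8),f(b,190,140,50,50,8)]))
E
```

```text
8.6 [0.5291 0.1694 0.1255] [ 0.62724821 -0.01136012 -2.12743363]
```

View pics/z4.png

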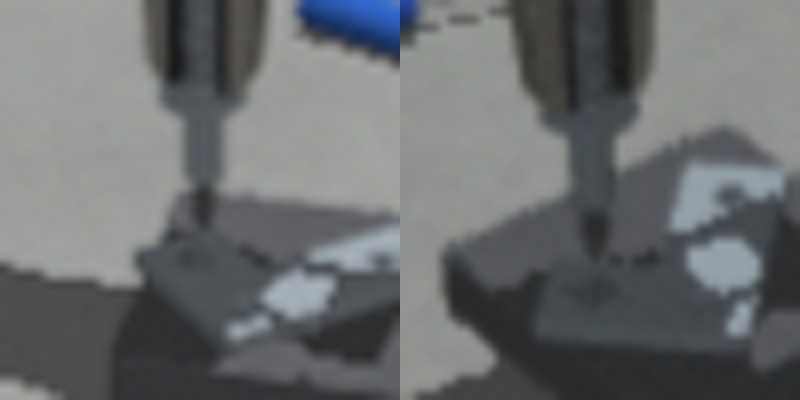

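```bash
python3 - <<'E'
from h import *
a=calibration("scene");b=calibration("side")
def tri(P,Q):
    p,d=ray(a,(P[0]+.5)/8+249.5,(P[1]+.5)/8+139.5);q,e=ray(b,(Q[0]+.5)/8+189.5,(Q[1]+.5)/8+139.5)
    s=np.linalg.lstsq(np.c_[d,-e],q-p,rcond=None)[0];return p+s[0]*d,q+s[1]*e
print(tri((204,226),(197,258)));print(tri((193,260),(191,291)))
E
```

```text
(array([0.52937998, 0.17132309, 0.05304516]), array([0.52946485, 0.16973254, 0.05088496]))
(array([0.52628259, 0.16776455, 0.036498  ]), array([0.52624686, 0.16835147, 0.03727823]))
```

Request:
step_arm(plan=[[[-0.0008, -0.0024, -0.006], 0], [[0, 0, -0.006], 0], [[0, 0, 0], 0], [[0, 0, 0], 0], [[0, 0, 0], 0], [[0, 0, 0], 0], [[0, 0, 0], 0], [[0, 0, 0], 0]])

```text
clock: 9.37
ee_pos: [0.5278, 0.167, 0.1127]
tcp_rot: [-3.142, -0.0, 0.275]
contact_force: [-0.1, 0.5, -1.8]
finger_gap: 0.0178
```

Request:
step_arm(plan=[[[0, 0, -0.002], 0], [[0, 0, -0.002], 0], [[0, 0, -0.002], 0], [[0, 0, 0], 0], [[0, 0, 0], 0], [[0, 0, 0], 0]])

```text
clock: 9.87
ee_pos: [0.528, 0.167, 0.1074]
tcp_rot: [-3.141, -0.001, 0.275]
contact_force: [-1.3, -0.1, 6.1]
finger_gap: 0.0179
```

Request:
step_arm(plan=[[[0, 0, -0.0015], 0], [[0, 0, -0.0015], 0], [[0, 0, -0.0015], 0], [[0, 0, 0], 0], [[0, 0, 0], 0]])

```text
clock: 10.28
ee_pos: [0.5281, 0.1671, 0.1031]
tcp_rot: [-3.141, -0.001, 0.275]
contact_force: [-1.8, -0.9, 7.8]
finger_gap: 0.0177
```

Request:
step_arm(plan=[[[0, 0, -0.0015], 0], [[0, 0, -0.0015], 0], [[0, 0, -0.001], 0], [[0, 0, 0], 0], [[0, 0, 0], 0]])

```text
clock: 10.7
ee_pos: [0.528, 0.1671, 0.0984]
tcp_rot: [-3.141, -0.001, 0.275]
contact_force: [-0.8, 0.3, 2.6]
finger_gap: 0.0179
```

Request:
step_arm(plan=[[[0, 0, -0.001], 0], [[0, 0, -0.0005], 0], [[0, 0, 0], 0], [[0, 0, 0], 0]])

```text
clock: 11.03
ee_pos: [0.5279, 0.1671, 0.0967]
tcp_rot: [-3.141, -0.001, 0.275]
contact_force: [0.4, 0.5, 4.5]
finger_gap: 0.0179
```

Request:
step_arm(plan=[[[0, 0, -0.001], 0], [[0, 0, 0], 0], [[0, 0, 0], 0]])

```text
clock: 11.28
ee_pos: [0.5281, 0.167, 0.0964]
tcp_rot: [-3.141, -0.001, 0.275]
contact_force: [-1.1, -0.9, 8.4]
finger_gap: 0.0174
```

The force rises again after the drop, so the nose is at its hard stop and the spring has snapped. Lift straight up.

Request:
step_arm(plan=[[[0, 0, 0.003], 0], [[0, 0, 0.005], 0], [[0, 0, 0.01], 0], [[0, 0, 0.015], 0], [[0, 0, 0.02], 0], [[0, 0, 0.02], 0], [[0, 0, 0.02], 0], [[0, 0, 0], 0], [[0, 0, 0], 0], [[0, 0, 0], 0], [[0, 0, 0], 0]])

```text
clock: 12.2
ee_pos: [0.5264, 0.1665, 0.187]
tcp_rot: [3.141, 0.003, 0.275]
contact_force: [-0.4, -0.8, -2.4]
finger_gap: 0.018
```

```bash
python3 - <<'E'
from h import *
o=get_obs();print(o['clock'],o['ee_pos'].round(4),o['contact_force'])
a=capture("scene");b=capture("side")
f=lambda im,x,y,w,h,s:cv2.resize(im[y:y+h,x:x+w],None,fx=s,fy=s,interpolation=cv2.INTER_CUBIC)
cv2.imwrite("pics/z5.png",np.hstack([f(a,250,120,66,80,6),f(b,190,110,66,80,6)]))
E
```

```text
12.2 [0.5264 0.1665 0.187 ] [-0.35126037 -0.81296883 -2.43865907]
```

View pics/z5.png

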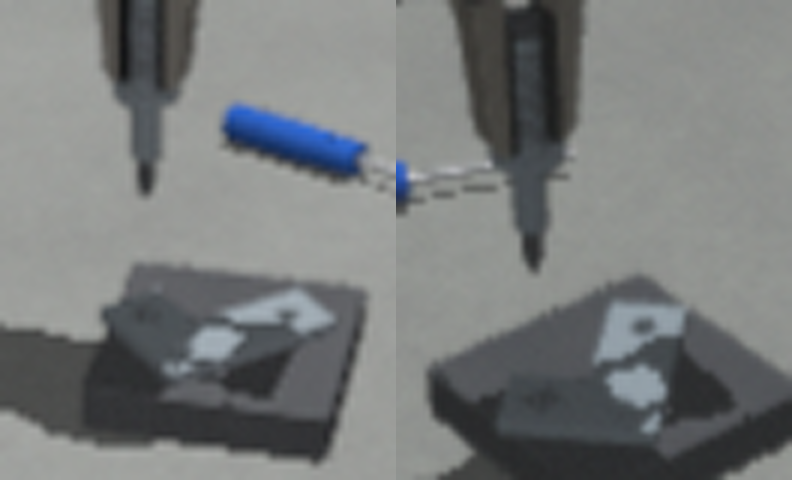

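Request:
step_arm(plan=[[[-0.001, -0.014, 0], 0], [[-0.0023, -0.0283, 0], 0], [[-0.0023, -0.0283, 0], 0], [[-0.0023, -0.0283, 0], 0], [[-0.0023, -0.0283, 0], 0], [[-0.0023, -0.0283, 0], 0], [[-0.0023, -0.0283, 0], 0], [[-0.0023, -0.0283, 0], 0], [[-0.0023, -0.0283, 0], 0], [[-0.0023, -0.0283, 0], 0], [[-0.0023, -0.0283, 0], 0], [[-0.0023, -0.0283, 0], 0], [[-0.0023, -0.0283, 0], 0], [[-0.0023, -0.0283, 0], 0], [[-0.001, -0.014, 0], 0], [[0, 0, 0], 0], [[0, 0, 0], 0], [[0, 0, 0], 0], [[0, 0, 0], 0], [[0, 0, 0], 0]])

```text
clock: 13.97
ee_pos: [0.4959, -0.2277, 0.1885]
tcp_rot: [-3.141, -0.0, 0.277]
contact_force: [0.2, 0.1, -2.2]
finger_gap: 0.0177
```

```bash
python3 - <<'E'
from h import *
o=get_obs();print(o['clock'],o['ee_pos'].round(4),o['contact_force'])
a=capture("scene");b=capture("side")
f=lambda im,x,y,w,h,s:cv2.resize(im[y:y+h,x:x+w],None,fx=s,fy=s,interpolation=cv2.INTER_CUBIC)
cv2.imwrite("pics/z6.png",np.hstack([f(a,140,140,80,110,5),f(b,200,180,80,110,5)]))
E
```

```text
13.9667 [ 0.4959 -0.2277  0.1885] [ 0.24991282  0.11467457 -2.1859694 ]
```

View pics/z6.png

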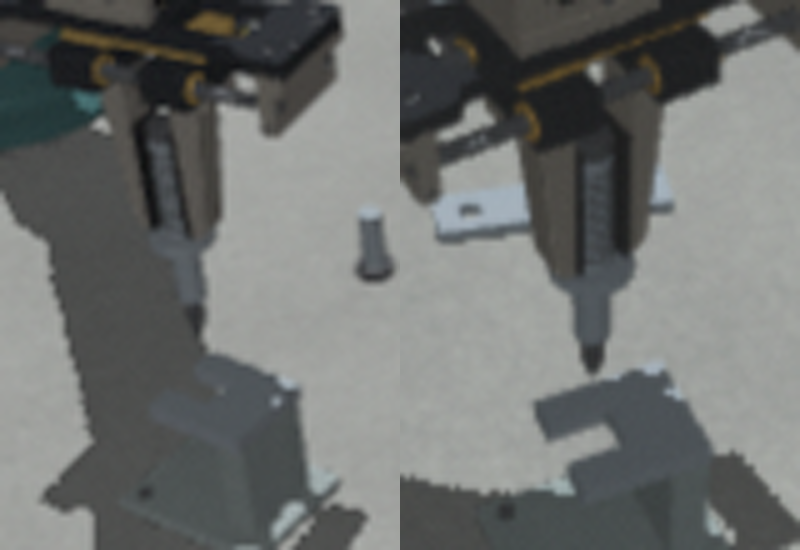

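Request:
step_arm(plan=[[[0, -0.0014, 0], 0], [[0, 0, 0], 0], [[0, 0, -0.01], 0], [[0, 0, -0.015], 0], [[0, 0, -0.015], 0], [[0, 0, -0.01], 0], [[0, 0, 0], 0], [[0, 0, 0], 0], [[0, 0, 0], 0], [[0, 0, 0], 0]])

```text
clock: 14.9
ee_pos: [0.4963, -0.2308, 0.1393]
tcp_rot: [3.141, -0.001, 0.275]
contact_force: [-0.1, 0.2, -2.3]
finger_gap: 0.0177
```

Request:
step_arm(plan=[[[0, 0.0014, 0], 0], [[0, 0, 0], 0], [[0, 0, -0.008], 0], [[0, 0, -0.008], 0], [[0, 0, -0.008], 0], [[0, 0, -0.008], 0], [[0, 0, -0.008], 0], [[0, 0, 0], 0], [[0, 0, 0], 0], [[0, 0, 0], 0], [[0, 0, 0], 0]])

```text
clock: 15.82
ee_pos: [0.496, -0.2292, 0.0989]
tcp_rot: [3.141, -0.001, 0.275]
contact_force: [-0.1, 0.6, -0.9]
finger_gap: 0.0179
```

Request:
step_arm(plan=[[[0, 0, -0.003], 0], [[0, 0, -0.003], 0], [[0, 0, -0.002], 0], [[0, 0, 0], 0], [[0, 0, 0], 0], [[0, 0, 0], 0]])

```text
clock: 16.32
ee_pos: [0.4957, -0.2291, 0.0906]
tcp_rot: [3.141, -0.0, 0.275]
contact_force: [0.3, 0.7, -2.6]
finger_gap: 0.0178
```

Request:
step_arm(plan=[[[0, 0, -0.001], 0], [[0, 0, 0], 0], [[0, 0, 0], 0], [[0, 0, 0], 0]])

```text
clock: 16.65
ee_pos: [0.4957, -0.229, 0.0896]
tcp_rot: [3.142, -0.0, 0.275]
contact_force: [-0.1, 0.5, -1.7]
finger_gap: 0.0181
```

Request:
step_arm(plan=[[[0, 0, -0.0005], 0], [[0, 0, 0], 0], [[0, 0, 0], 0]])

```text
clock: 16.9
ee_pos: [0.4957, -0.2291, 0.0896]
tcp_rot: [-3.141, -0.0, 0.275]
contact_force: [-2.8, 1.1, 5.2]
finger_gap: 0.0182
```

```bash
python3 - <<'E'
from h import *
o=get_obs();print(o['clock'],o['ee_pos'].round(4),o['contact_force'])
a=capture("scene");b=capture("side")
f=lambda im,x,y,w,h,s:cv2.resize(im[y:y+h,x:x+w],None,fx=s,fy=s,interpolation=cv2.INTER_CUBIC)
cv2.imwrite("pics/z7.png",np.hstack([f(a,140,160,80,110,5),f(b,200,200,80,110,5)]))
E
```

```text
16.9 [ 0.4957 -0.2291  0.0896] [-2.83220894  1.06253706  5.1831849 ]
```

View pics/z7.png

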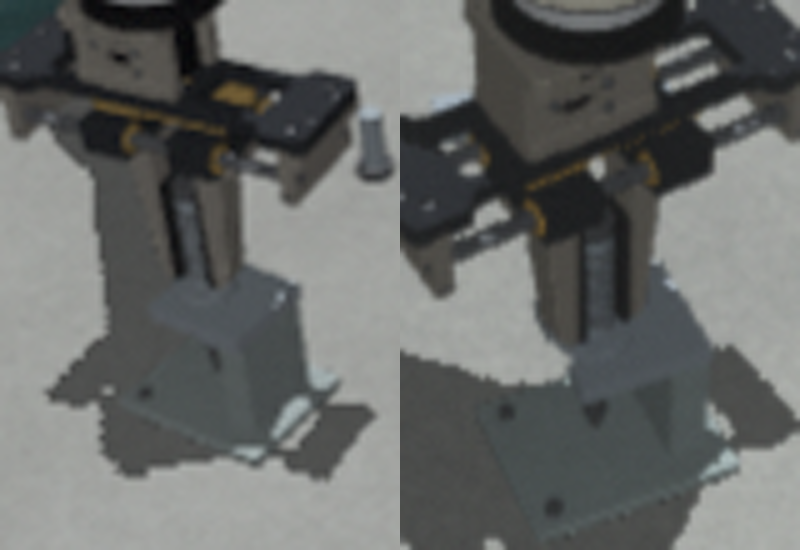

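The collar is seated: z-force +5 N, and the nose shows below the fork. Release and retreat.

Request:
step_arm(plan=[[[0, 0, 0], 0], [[0, 0, 0], 0], [[0, 0, 0], 0], [[0, 0, 0], 0], [[0, 0, 0], 0], [[0, 0, 0], 0], [[0, 0, 0], 0], [[0, 0, 0], 0], [[0, 0, 0], 0], [[0, 0, 0], 0], [[0, 0, 0], 0], [[0, 0, 0], 0]], fingers=1)

```text
clock: 18.0
ee_pos: [0.4957, -0.229, 0.0891]
tcp_rot: [3.142, -0.0, 0.275]
contact_force: [-0.1, -0.8, -0.7]
finger_gap: 0.0917
```

Request:
step_arm(plan=[[[0, 0, 0.01], 0], [[0, 0, 0.02], 0], [[0, 0, 0.02], 0], [[0, 0, 0.02], 0], [[0, 0, 0.02], 0], [[0, 0, 0.02], 0], [[0, 0, 0.02], 0], [[0, 0, 0.02], 0], [[0, 0.03, 0], 0], [[0, 0.03, 0], 0], [[0, 0.03, 0], 0], [[0, 0.03, 0], 0], [[0, 0.03, 0], 0], [[0, 0.03, 0], 0], [[0, 0, 0], 0], [[0, 0, 0], 0], [[0, 0, 0], 0], [[0, 0, 0], 0]])

```text
clock: 19.5
ee_pos: [0.4957, -0.0505, 0.2395]
tcp_rot: [3.141, -0.0, 0.273]
contact_force: [0.9, -0.2, -0.2]
finger_gap: 0.0915
```

```bash
python3 - <<'E'
from h import *
o=get_obs();print(o['clock'],o['ee_pos'].round(4),o['contact_force'],o['finger_gap'])
a=capture("scene");b=capture("side")
cv2.imwrite("pics/s8.png",b)
f=lambda im,x,y,w,h,s:cv2.resize(im[y:y+h,x:x+w],None,fx=s,fy=s,interpolation=cv2.INTER_CUBIC)
cv2.imwrite("pics/z8.png",np.vstack([np.hstack([f(a,155,185,66,50,6),f(b,205,230,66,50,6)]),np.hstack([f(a,255,155,66,50,6),f(b,192,148,66,50,6)])]))
E
```

```text
19.5 [ 0.4957 -0.0505  0.2395] [ 0.90686139 -0.23575415 -0.18603127] 0.09151551301109233
```

View pics/z8.png

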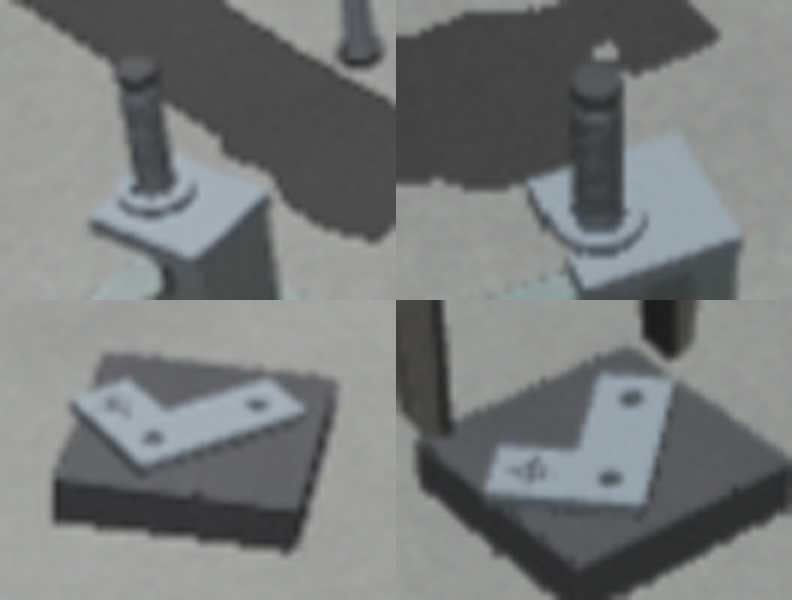

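View pics/s8.png

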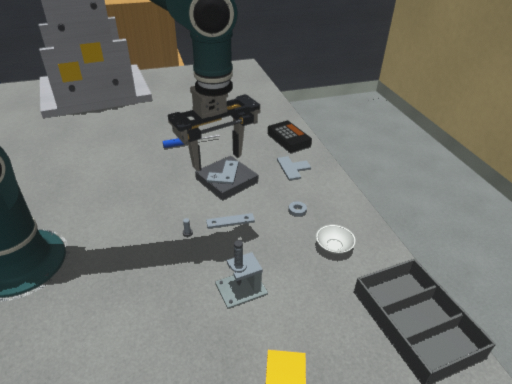

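The crops match the starting ones: the punch hangs in the same place and upright, and the blank and bystanders haven't moved. Handing in.

```bash
python3 -c "
from rig import *
print(sign_off())"
```

```text
the job is handed in; nothing more can be done
None
```

I punched the blank inside the scribed circle, hung the punch back in the fork rest and handed the job in at 19.6 s of the 54 s allowed. `sign_off()` gives no verdict.

- **Press:** I pressed straight down with the tool centre at about (0.528, 0.167). The three cameras put the mark within 1–2 mm of that. The force rose to about 10 N, fell to about 4 N near 11 mm of travel, then rose again at the hard stop, so the spring snapped. I inferred the snap from that force pattern and the travel, because there is no direct reading of the nose.
- **Lift:** The pictures after the lift showed the nose sprung out and the blank where it had been.
- **Final state:** The punch hangs upright by its collar at its starting position and the gripper is open and clear. The close-up crops of the rest and blank match the first ones by eye, and the other parts show no visible shift in the side view.
- **Disagreements:** Two position checks were off by a few millimetres. With the punch just above the blank, the two-camera fix put the mark at x = 0.526 instead of 0.5285. The arm also settled up to about 2 mm off its command in y, which I corrected before the grasp, the press and the hanging. I saw no failed checks.

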